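Third hand: hold a bearing block against the sprung stop

TASK

Pull the drawer of the small blue cabinet out to its stop and leave it open, take the aluminium bearing block out, and stand it on the dark steel bed of the jig, screw foot toward the near end of the jig, centred on the orange pad. Push it squarely along the bed against the pad until the red pointer stands in the green band (a steady push of about 10 N; never drive the pad to its back stop), and finish while still gripping and pressing the block, so that I can screw it down. Leave the loupe, the tin and the cleaning block where they are.

Things in the scene. Friction and masses are not known exactly. Their poses are not given: they have to be found in the camera images.
- cabinet_drawer0 (a joint): the drawer of the small blue cabinet (fixed; 150 deep, 200 wide, 75 mm high); 0 = shut, 0.0936 m = out at its stop; slides along -x of its handle point with 1 N friction, stays where left; starts up to 8 mm open. Inside 105 (x) x 158 mm (y); above the work surface its floor is at 22 mm, its side walls reach 53 and its front 62.5 mm.
- cabinet_drawer0_handle (a point): middle of the drawer's bar handle: a level steel bar, 11 mm thick, about 111 mm long along y, with about 29 mm of free space between it and the drawer front; two posts at 42 mm either side; 41.5 mm above the work surface. x axis points into the cabinet, y along the bar, z up.
- block_center (a point): middle of the body of the loose bearing block, 18 mm above its underside. Body 34 (x) x 40 (y) x 36 mm (z); a screw foot, 8 mm thick and as wide, sticks out 18 mm more at the bottom of the -x side; the plain +x face, 17 mm from here, goes against the pad. About 0.13 kg. Starts upright in the drawer, foot toward its front within 0.2 rad; may shift with it. Grip the body across y.
- block_face (a point): point in the plain +x face of the block, on its mid-line, 22 mm above its underside; axes as block_center
- block: the bearing block; origin in the underside, under the middle of its body; axes as block_center
- pad_face (a point): middle of the near face of the orange pad, where the block is pressed; 22 mm above the jig's bed; moves with the plunger. +x is the pushing direction (into the spring), y across the pad (28 mm wide; the block is wider, so that fingers pass beside the pad), z up. The pad's lower edge is 4 mm above the bed and its upper edge 36 mm above it.
- jig_bed (a point): point on top of the jig's flat steel bed, 12 mm above the work surface; the jig is fixed and has the axes of pad_face. The bed reaches 100 mm behind (-x, near end) and 110 mm ahead of this point, 130 mm wide; the pad's face rests 20 mm ahead; a grey housing 38 mm high stands 60 to 110 mm ahead and bears the pointer scale. Two yellow lines along the bed, 43 mm apart, mark the block's place.
- plunger (a joint): travel of the sprung orange pad (8 x 28 x 32 mm) in m: 0 at rest, grows as the pad is pushed along +x, 0.026 at the back stop. Spring 740 N/m without preload, negligible friction (10 N at 13.5 mm). The red pointer on it stands in the green band of the scale from 8.5 to 18.5 mm.
- loupe: black loupe, 38 mm wide, 30 mm high, loose, standing on the work surface left of the jig; origin under its centre; leave alone
- rim_tin: steel tin with black rim, 61 mm wide, 28 mm high, loose, left of the jig's far end; origin under its centre; leave alone
- pith_block: pale cleaning block, 22 x 50 x 16 mm, loose, in front of the near end of the jig; origin under its centre; leave alone

How it is judged:
By the outcome, as a careful person would: the job done as asked, in the order asked, and still so for the second after the job is handed in, while the arm keeps its last pose, push and grip.
It also fails if it takes over 51 s, if anything falls off the work surface, if the arm or the gripper's body presses on something with over 40 N, if the wrist force passes 120 N, or if a joint passes its speed limit or range.

ROBOT

A 6-joint arm with a two-finger parallel gripper is mounted at the origin on a cart in front of the work surface, level with it; the furniture and walls round the work are solid. World frame = base frame: x ahead of the robot, y to its left, z up, the work surface at z = 0. Lengths are in m, angles in rad, forces in N, time in s.
With the tool pointing down it reaches from about 0.3 to 0.875 m from the base axis. Payload 6.4 kg.
Tool frame: the origin (TCP) lies midway between the tips of the shut fingers; the grasp point (between the pads) lies 19 mm behind it; z points along the fingers, y is the line along which they close (so a half turn about z gives the same grasp; the last joint's range is limited). The gripper opens to 85 mm and grips with 20 to 120 N. Pads are 22 mm wide; open, the fingers measure 114 mm over their backs; the gripper's body (76 mm by 85 mm) begins 54 mm behind the grasp point. The pads swing forward as they close: fully open they stand 13 mm farther back than shut.
Start: joints at [1.021, 0.181, 1.607, -0, 1.354, -0.206], TCP at [0.194, 0.541, 0.231] pointing down, gripper open.
Joint ranges: [-2.99, 2.99], [-0.89, 2.07], [0.3, 2.58], [-1.14, 4.28], [0, 2.63], [-3.12, 3.12]. Speed limits (rad/s): [2.57, 2.57, 3.01, 3.14, 3.14, 3.14].

INTERFACE

Orientations are given as a rotation vector (axis times angle).
In Python, from bench import ctrl gives the robot as it stands.
- The arm moves only by the shell command python3 -m creep 'ROWS'. ROWS is JSON, a list of rows, each a list of 7 numbers: the opening in per cent of the stroke, from 0 (shut) to 100 (fully open), then the shift along the tool's x, y, z in mm, then the turn, a rotation vector about the tool's x, y, z in rad. In form: [[hand, tx, ty, tz, rx, ry, rz], ...]. A call has exactly 8 rows; each row shifts and turns the commanded pose from where the row before left it, along the tool's axes as they then stand; what a row does not reach is not made up. A row lasts 1/10 s, in which the tool goes at most 50 mm and 8.59 degrees, less where a joint would pass 70% of its speed; a pose out of reach is approached as far as the arm can. A call with a gripper value outside its range is refused whole. The fingers move at their own pace and stop on an object; the grip force is fixed at half the most. Time passes only in rows, so rows that do not move let the fingers close, or fill a call up. It gives the time, the measured TCP pose, the force, the opening and the grip force at its end, in the units of the state.
- ctrl.get_obs(): the state, without advancing time (a new reading comes with each control period).
- ctrl.grab_frame(name): name is "scene" or "top" or "wrist"; returns a dict with "pixels" (384x512x3 uint8, blue, green, red), "intrinsics" (3x3 intrinsics, pixels), "R" (3x3) and "t" (3): a world point X has camera coordinates R X + t; the wrist camera has in their place "T_tool_cam" (4x4, takes a point from camera to tool coordinates, whose origin is the TCP and whose axes are the flange's). Camera axes: x right, y down, z forward; pixel columns grow to the right and rows downward; lengths in m; the calibration is good to about 2 mm. A picture is of the moment at which its call begins: read the wrist's pose just before it. There is no depth.
- ctrl.hand_in(): hands the job in; it is judged then, once.
The state is a dict: "clock": time; "qpos": joint angles; "qd": joint speeds; "joint_efforts": joint torques, N m; "eef_pos": TCP position; "ee_rot": TCP orientation; "wrist_force": force on the tool from outside, world axes, zero at the start; "ft_torque": the same for the moment, N m; "gripper_width": finger opening in m; "finger_force": force on a finger pad.
Only numpy, scipy, OpenCV 4.12 (cv2) and the standard library are available. Lean on these libraries where they do the work, as an engineer would, in place of code of your own. Each camera call takes 0.05 s, during which the arm holds its last target. There are 200 camera calls.

## Working session

There is one attempt and no reset: what is moved stays moved. The work goes in short steps, Python scripts to look and compute and a shell command to move; the robot and the scene stay as the last step left them, time stands still between calls to the robot, and variables do not carry over. Pictures are saved under pics/ and viewed, at most 10 in all, crops included, and the job is handed in when it is done.

```bash
mkdir -p pics; ls; python3 - <<'E'
from bench import ctrl
import cv2,pickle
o=ctrl.get_obs();print({k:o[k] for k in('clock','eef_pos','ee_rot','gripper_width','wrist_force')})
d={}
for n in('scene','top','wrist'):
    f=ctrl.grab_frame(n);d[n]=f;cv2.imwrite(f'pics/{n}0.png',f['pixels'])
    print(n,{k:f[k] for k in f if k!='pixels'})
pickle.dump(d,open('f0.pkl','wb'))
E
```

```text
pics
{'clock': 0.0, 'eef_pos': array([0.19350832, 0.54087292, 0.23039861]), 'ee_rot': array([-5.37264242e-01, -3.09467303e+00,  2.54413479e-03]), 'gripper_width': 0.08533591047790469, 'wrist_force': array([ 0.02752042, -0.02740502, -0.19450878])}
scene {'intrinsics': array([[374.46502544,   0.        , 259.18679241],
       [  0.        , 374.46502544, 191.27908957],
       [  0.        ,   0.        ,   1.        ]]), 'R': array([[ 0.59641925, -0.802591  ,  0.01147871],
       [-0.632152  , -0.47847961, -0.60945969],
       [ 0.49463919,  0.3562372 , -0.79273396]]), 't': array([-0.41441379,  0.27981676,  0.72849418])}
top {'intrinsics': array([[347.95978321,   0.        , 259.81009201],
       [  0.        , 347.95978321, 190.55239338],
       [  0.        ,   0.        ,   1.        ]]), 'R': array([[-0.01590578, -0.99983973,  0.0082167 ],
       [-0.99725395,  0.01526911, -0.07246668],
       [ 0.0723296 , -0.00934677, -0.99733699]]), 't': array([-0.12187549,  0.53213883,  0.90656675])}
wrist {'intrinsics': array([[265.59773719,   0.        , 256.99924311],
       [  0.        , 265.59773719, 193.06447918],
       [  0.        ,   0.        ,   1.        ]]), 'T_tool_cam': array([[-2.27735362e-04, -9.53502644e-01, -3.01384564e-01,
         7.66703503e-02],
       [ 9.99999531e-01, -5.00829338e-04,  8.28864091e-04,
        -2.83623843e-04],
       [-9.41266334e-04, -3.01384234e-01,  9.53502311e-01,
        -1.41834968e-01],
       [ 0.00000000e+00,  0.00000000e+00,  0.00000000e+00,
         1.00000000e+00]])}
```

View pics/top0.png

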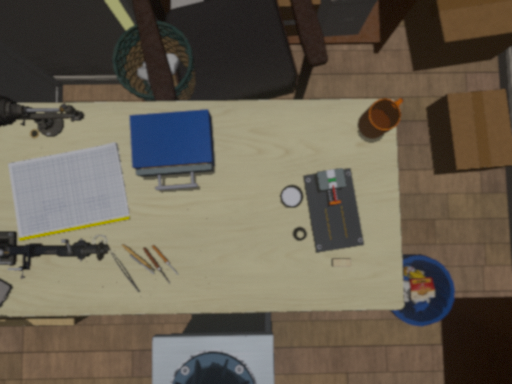

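View pics/scene0.png

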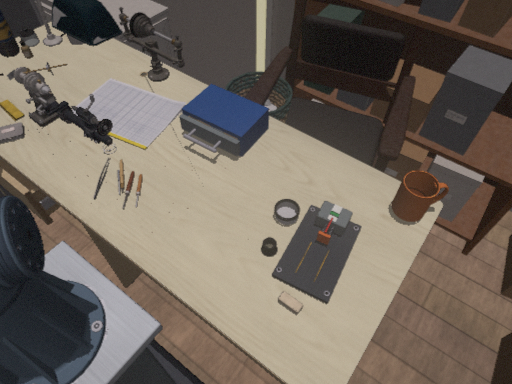

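The top view shows the blue cabinet (130–213, 110–175) with its handle bar at about (157–198, 186), the jig at (305–362, 168–250) with the pad near (335, 200), the tin at (291, 196), the loupe at (300, 233) and the cleaning block at (341, 262). The scene view agrees. I'll enlarge both regions.

```bash
python3 - <<'E'
import pickle,cv2,numpy as np
p=pickle.load(open('f0.pkl','rb'))['top']['pixels']
a=cv2.resize(p[100:200,125:220],None,fx=4,fy=4,interpolation=2);b=cv2.resize(p[160:260,290:385],None,fx=4,fy=4,interpolation=2)
cv2.imwrite('pics/crop0.png',np.clip(np.hstack([a,b])*1.3,0,255).astype('uint8'))
E
```

```text
(no output)
```

View pics/crop0.png

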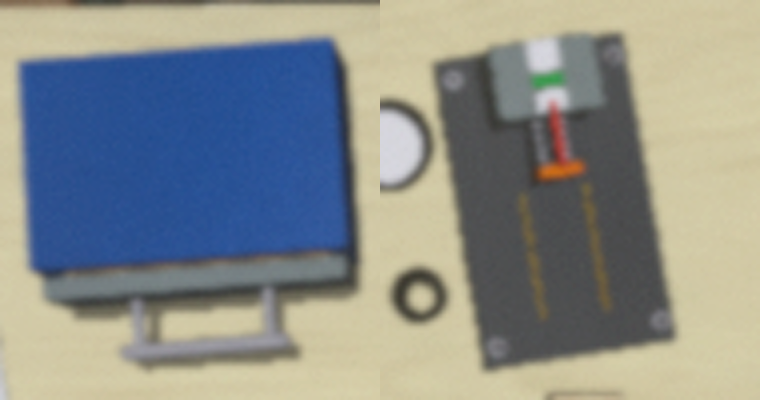

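The crop shows the handle bar running from (122, 353) to (298, 343), the cabinet top corners at (20,62), (332,40), (348,248), (34,270), and the jig corners at (434,65), (624,33), (675,338), (487,368). The pad is at (560,170).

```bash
cat > h.py <<'E'
import numpy as np,cv2
from scipy.spatial.transform import Rotation as Rn
def ray(f,uv,z,pose=None):
    K=f['intrinsics'];d=np.linalg.solve(K,np.array([uv[0],uv[1],1.]))
    if 'T_tool_cam' in f:
        T=f['T_tool_cam'];R,p=Rn.from_rotvec(pose[1]).as_matrix(),np.array(pose[0])
        c=R@T[:3,3]+p;d=R@T[:3,:3]@d
    else: c=-f['R'].T@f['t'];d=f['R'].T@d
    return c+d*(z-c[2])/d[2]
def proj(f,X,pose=None):
    X=np.array(X)
    if 'T_tool_cam' in f:
        T=f['T_tool_cam'];R=Rn.from_rotvec(pose[1]).as_matrix()
        c=T[:3,:3].T@(R.T@(X-pose[0])-T[:3,3])
    else:c=f['R']@X+f['t']
    q=f['intrinsics']@c;return q[:2]/q[2]
def toolshift(o,target,yaw=None):
    "shift (mm) in tool axes to world target; turn rotvec to point down with tool x at yaw"
    R=Rn.from_rotvec(o['ee_rot']);s=R.inv().apply(np.array(target)-o['eef_pos'])*1000
    out=[s.round(1)]
    if yaw is not None:
        D=Rn.from_matrix(np.array([[np.cos(yaw),np.sin(yaw),0],[np.sin(yaw),-np.cos(yaw),0],[0,0,-1]]).T.T)
        out.append((R.inv()*D).as_rotvec().round(4))
    return out
E
python3 - <<'E'
from h import *;import pickle
f=pickle.load(open('f0.pkl','rb'))['top']
A=lambda u,v:(125+u/4-.4,100+v/4-.4)
B=lambda u,v:(290+(u-380)/4-.4,160+v/4-.4)
an=lambda d:round(np.degrees(np.arctan2(d[1],d[0])),2)
h=[ray(f,A(*q),.045) for q in((122,353),(298,343))];print('handle',h,np.mean(h,0),an(h[0]-h[1])-90)
c=[ray(f,A(*q),.075) for q in((20,62),(332,40),(348,248),(34,270))]
print('cab',c,an(c[0]-c[1])-90,an(c[3]-c[2])-90,an(c[0]-c[3]),an(c[1]-c[2]))
j=[ray(f,B(*q),.012) for q in((434,65),(624,33),(675,338),(487,368))]
print('jig',j,np.mean(j,0),an(j[0]-j[1])-90,an(j[3]-j[2])-90,an(j[0]-j[3]),an(j[1]-j[2]))
print('pad',ray(f,B(560,176),.048))
from bench import ctrl
R=Rn.from_rotvec(ctrl.get_obs()['ee_rot']).as_matrix();print(R)
E
```

```text
handle [array([0.53949098, 0.14058659, 0.045     ]), array([0.54425275, 0.02700837, 0.045     ])] [0.54187186 0.08379748 0.045     ] 2.4000000000000057
cab [array([0.7230052 , 0.19740666, 0.075     ]), array([ 7.34589475e-01, -1.67382232e-04,  7.50000000e-02]), array([ 0.60104134, -0.00954333,  0.075     ]), array([0.59000122, 0.1871783 , 0.075     ])] 3.3599999999999994 3.2099999999999937 4.4 4.02
jig [array([ 0.56868614, -0.24756482,  0.012     ]), array([ 0.58850869, -0.3766423 ,  0.012     ]), array([ 0.38364066, -0.40352225,  0.012     ]), array([ 0.36598153, -0.27772888,  0.012     ])] [ 0.47670426 -0.32636457  0.012     ] 8.730000000000004 7.989999999999995 8.46 7.47
pad [ 0.49144553 -0.32220347  0.048     ]
[[-9.41483373e-01  3.37058636e-01 -7.31213339e-04]
 [ 3.37059299e-01  9.41482702e-01 -1.16238587e-03]
 [ 2.96632513e-04 -1.34082923e-03 -9.99999057e-01]]
```

```bash
python3 -m creep '[[31,-30,-19.5,-3,0,0,0],[31,-30,-19.5,-3,0,0,0],[31,-30,-19.5,0,0,0,0],[31,-30,-19.5,0,0,0,0],[31,-30,-19.5,0,0,0,0],[31,-30,-19.5,0,0,0,0],[31,-30,-19.5,0,0,0,0],[31,-30,-19.5,0,0,0,0]]' && python3 -m creep '[[31,-30,-19.5,0,0,0,0],[31,-30,-19.5,5,0,0,0],[31,-30,-19.5,10,0,0,0],[31,-30,-19.5,15,0,0,0],[31,-30,-19.5,20,0,0,0],[31,-30,-19.5,20,0,0,0],[31,-30,-19.5,20,0,0,0],[31,-30,-19.5,20,0,0,0]]' && python3 -m creep '[[31,0,0,0,0,0,0.146],[31,0,0,0,0,0,0.146],[31,0,0,0,0,0,0.146],[31,0,0,0,0,0,0.146],[31,0,0,0,0,0,0.146],[31,0,0,0,0,0,0.146],[31,0,0,0,0,0,0.146],[31,0,0,0,0,0,0.146]]'; python3 - <<'E'
from bench import ctrl;from h import *;import pickle
o=ctrl.get_obs();f=ctrl.grab_frame('wrist');pickle.dump((o,f),open('f1.pkl','wb'))
im=f['pixels'].copy()
P=(o['eef_pos'],o['ee_rot'])
for y in(-.055,0,.055):
    c,s=np.cos(.057),np.sin(.057);X=np.array([.542-s*y,.084+c*y,.047]);q=proj(f,X,P);print(q);cv2.circle(im,tuple(int(v) for v in q),2,(0,0,255),-1)
cv2.imwrite('pics/w1.png',im);print(toolshift(o,(.542,.084,.021),1.628))
E
```

```text
clock: 0.95
eef_pos: [0.3677, 0.3123, 0.2371]
ee_rot: [-0.537, -3.095, 0.0]
wrist_force: [0.3, 1.4, 0.4]
gripper_width: 0.0265
finger_force: 0.0
clock: 1.75
eef_pos: [0.5411, 0.0845, 0.1263]
ee_rot: [-0.538, -3.095, -0.0]
wrist_force: [0.7, 0.8, 0.4]
gripper_width: 0.0267
finger_force: 0.0
clock: 2.55
eef_pos: [0.5403, 0.0859, 0.127]
ee_rot: [-2.161, -2.279, 0.001]
wrist_force: [0.0, -0.0, 0.0]
gripper_width: 0.0267
finger_force: 0.0
[258.59483001 257.17412986]
[258.44237781 202.48171441]
[258.26681639 139.49883794]
[array([ -2. ,   1.7, 106. ]), array([-0.0007, -0.0001, -0.0042])]
```

View pics/w1.png

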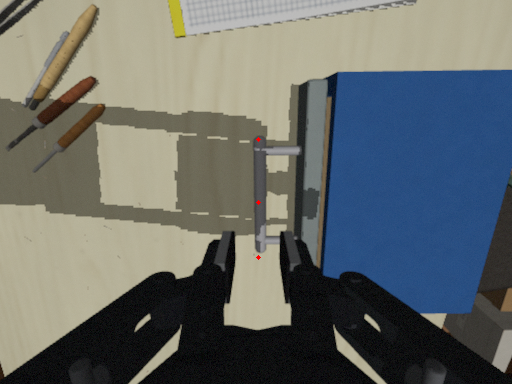

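The wrist view shows the bar from (259,137) to (261,252), within about 1 mm of the prediction and between the fingers. I'll descend and grip it.

```bash
python3 -m creep '[[31,0,2.5,13,0,0,0],[31,0,0,13,0,0,0],[31,0,0,13,0,0,0],[31,0,0,13,0,0,0],[31,0,0,13,0,0,0],[31,0,0,13,0,0,0],[31,0,0,13,0,0,0],[31,0,0,13,0,0,0]]' && python3 -m creep '[[31,0,0,0,0,0,0],[0,0,0,0,0,0,0],[0,0,0,0,0,0,0],[0,0,0,0,0,0,0],[0,0,0,0,0,0,0],[0,0,0,0,0,0,0],[0,0,0,0,0,0,0],[0,0,0,0,0,0,0]]'
```

```text
clock: 3.4
eef_pos: [0.543, 0.086, 0.0221]
ee_rot: [-2.155, -2.286, 0.0]
wrist_force: [0.2, 0.1, 0.1]
gripper_width: 0.0265
finger_force: 0.0
clock: 4.2
eef_pos: [0.543, 0.086, 0.0233]
ee_rot: [2.155, 2.286, 0.0]
wrist_force: [1.3, 0.2, -5.3]
gripper_width: 0.0087
finger_force: 58.5
```

```bash
python3 -m creep '[[0,0,-4,0,0,0,0],[0,0,-8,0,0,0,0],[0,0,-12,0,0,0,0],[0,0,-14,0,0,0,0],[0,0,-14,0,0,0,0],[0,0,-14,0,0,0,0],[0,0,-10,0,0,0,0],[0,0,-5,0,0,0,0]]' && python3 -m creep '[[0,0,-2,0,0,0,0],[0,0,-2,0,0,0,0],[0,0,-2,0,0,0,0],[0,0,-1,0,0,0,0],[0,0,-1,0,0,0,0],[0,0,0,0,0,0,0],[0,0,0,0,0,0,0],[0,0,0,0,0,0,0]]'
```

```text
clock: 5.0
eef_pos: [0.4612, 0.0807, 0.0234]
ee_rot: [2.155, 2.286, -0.001]
wrist_force: [0.9, -4.7, -9.2]
gripper_width: 0.0086
finger_force: 59.0
clock: 5.8
eef_pos: [0.4546, 0.0803, 0.0233]
ee_rot: [2.155, 2.286, -0.001]
wrist_force: [-0.9, -5.3, -5.0]
gripper_width: 0.009
finger_force: 59.3
```

```bash
python3 -m creep '[[0,0,-1,0,0,0,0],[0,0,-1,0,0,0,0],[0,0,-1,0,0,0,0],[0,0,-1,0,0,0,0],[0,0,-1,0,0,0,0],[0,0,-1,0,0,0,0],[0,0,0,0,0,0,0],[0,0,0,0,0,0,0]]'
```

```text
clock: 6.6
eef_pos: [0.452, 0.0801, 0.0235]
ee_rot: [2.152, 2.281, 0.008]
wrist_force: [14.1, -3.1, -22.5]
gripper_width: 0.0087
finger_force: 58.3
```

The drawer has reached its stop: 14 N of resistance after 91 mm. I'll ease off, release and rise.

```bash
python3 -m creep '[[0,0,1.5,0,0,0,0],[0,0,1.5,0,0,0,0],[31,0,0,0,0,0,0],[31,0,0,0,0,0,0],[31,0,0,0,0,0,0],[31,0,0,-10,0,0,0],[31,0,0,-20,0,0,0],[31,0,0,-25,0,0,0]]' && python3 -m creep '[[60,0,0,-30,0,0,0],[80,0,0,-30,0,0,-0.1],[80,0,0,-30,0,0,-0.146],[80,0,0,-10,0,0,-0.146],[80,0,0,0,0,0,-0.146],[80,0,0,0,0,0,-0.146],[80,0,0,0,0,0,-0.146],[80,0,0,0,0,0,-0.146]]';python3 - <<'E'
from bench import ctrl;from h import *;import pickle
d={}
o=ctrl.get_obs();print(o['eef_pos'])
for n in('top','wrist'):
    f=ctrl.grab_frame(n);d[n]=f
pickle.dump((o,d),open('f2.pkl','wb'))
a=cv2.resize(d['top']['pixels'][140:236,125:221],(384,384),interpolation=2);
cv2.imwrite('pics/b2.png',np.hstack([a,d['wrist']['pixels'][:,:416]]))
E
```

```text
clock: 7.4
eef_pos: [0.4504, 0.0808, 0.0789]
ee_rot: [-2.154, -2.285, 0.001]
wrist_force: [-0.3, 0.1, 0.4]
gripper_width: 0.0263
finger_force: 0.0
clock: 8.2
eef_pos: [0.4512, 0.0807, 0.1793]
ee_rot: [0.822, 3.031, 0.001]
wrist_force: [0.6, -0.1, -0.2]
gripper_width: 0.0681
finger_force: 0.0
[0.45122326 0.08074224 0.17930029]
```

View pics/b2.png

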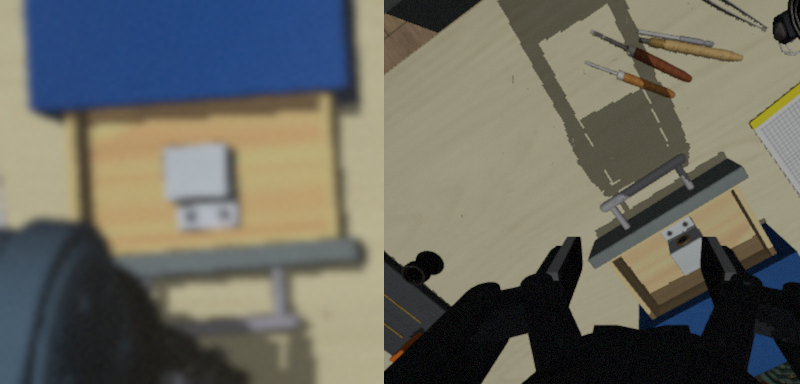

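The drawer is open. In the crop, the block's top face has corners (163,148), (228,143), (232,197), (168,202), and the foot's front corners are near (180,230) and (238,224), toward the drawer front.

```bash
python3 - <<'E'
from h import *;import pickle
o,d=pickle.load(open('f2.pkl','rb'));f=d['top'];w=d['wrist']
A=lambda u,v:(125+u/4-.4,140+v/4-.4)
c=[ray(f,A(*q),.058) for q in((163,148),(228,143),(232,197),(168,202))];print(np.round(c,4),np.mean(c,0))
F=[ray(f,A(*q),.030) for q in((180,230),(238,224))];print(np.round(F,4))
for a,b in((c[0],c[1]),(c[3],c[2]),F): print(np.degrees(np.arctan2(*(a-b)[[1,0]]))-90, np.linalg.norm(a-b))
m=np.mean(c,0);print(toolshift(o,(m[0],m[1],.15)),o['qpos'])
E
```

```text
[[0.5668 0.1109 0.058 ]
 [0.5694 0.0694 0.058 ]
 [0.5348 0.0669 0.058 ]
 [0.5322 0.1075 0.058 ]] [0.55079645 0.08867688 0.058     ]
[[0.5158 0.1069 0.03  ]
 [0.5192 0.0689 0.03  ]]
3.5810668231866174 0.04150194485037496
3.6190173033169515 0.04075302335660804
5.051008815330292 0.038121765731963846
[array([-81.9,  57.1,  29.4])] [-8.30062953e-02 -3.04443761e-02  1.94345923e+00  2.51811303e-04
  1.22751042e+00 -1.12429229e+00]
```

```bash
python3 -m creep '[[80,0,0,0,0,0,0.141],[80,0,0,0,0,0,0.141],[80,0,0,0,0,0,0.141],[80,0,0,0,0,0,0.141],[80,0,0,0,0,0,0.141],[80,0,0,0,0,0,0.141],[80,0,0,0,0,0,0.141],[80,0,0,0,0,0,0.141]]' >/dev/null && python3 -m creep '[[80,0,0,0,0,0,0.141],[80,0,0,0,0,0,0.141],[80,0,0,0,0,0,0.141],[80,0,0,0,0,0,0.141],[80,0,0,0,0,0,0.141],[80,0,0,0,0,0,0.141],[80,0,0,0,0,0,0.141],[80,0,0,0,0,0,0.141]]' && python3 -m creep '[[80,0,0,0,0,0,0.141],[80,0,0,0,0,0,0.141],[80,16.5,0,5,0,0,0],[80,16.5,0,5,0,0,0],[80,16.5,0,5,0,0,0],[80,16.5,0,5,0,0,0],[80,16.5,0,5,0,0,0],[80,16.5,0,5,0,0,0]]';python3 - <<'E'
from bench import ctrl;from h import *;import pickle
d={}
o=ctrl.get_obs();f=ctrl.grab_frame('wrist');pickle.dump((o,f),open('f3.pkl','wb'))
print(toolshift(o,(.5508,.0887,.025),.066))
P=(o['eef_pos'],o['ee_rot']);im=f['pixels'].copy()
c,s=np.cos(.066),np.sin(.066)
for x,y,z in((.017,.02,.058),(.017,-.02,.058),(-.017,-.02,.058),(-.017,.02,.058),(.017,.02,.022),(.017,-.02,.022),(-.035,.02,.03),(-.035,-.02,.03)):
    q=proj(f,(.5508+c*x-s*y,.0887+s*x+c*y,z),P);print(q.round(),end='');cv2.circle(im,tuple(int(round(v)) for v in q),2,(0,0,255),-1)
cv2.imwrite('pics/w3.png',im)
E
```

```text
clock: 9.9
eef_pos: [0.4512, 0.0807, 0.1789]
ee_rot: [-3.096, -0.531, -0.001]
wrist_force: [0.0, -0.8, 0.1]
gripper_width: 0.0684
finger_force: 0.0
clock: 10.7
eef_pos: [0.5506, 0.0875, 0.1486]
ee_rot: [-3.14, -0.099, -0.0]
wrist_force: [-0.2, 0.0, 0.1]
gripper_width: 0.0684
finger_force: 0.0
[array([  0.2,  -1.2, 123.6]), array([-0.0002, -0.0003, -0.0027])]
[233. 179.][277. 179.][277. 214.][234. 214.][236. 170.][275. 170.][237. 220.][275. 220.]
```

View pics/w3.png

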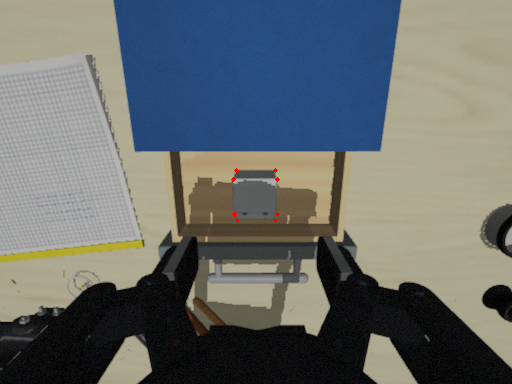

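The projected block model falls on the block (top face u 233–277, v 179–214), so the pose is confirmed. I'll descend and grip.

```bash
python3 -m creep '[[80,0,-1,15,0,0,0],[80,0,0,16,0,0,0],[80,0,0,17,0,0,0],[80,0,0,17,0,0,0],[80,0,0,17,0,0,0],[80,0,0,17,0,0,0],[80,0,0,14,0,0,0],[80,0,0,10,0,0,0]]' && python3 -m creep '[[80,0,0,0,0,0,0],[0,0,0,0,0,0,0],[0,0,0,0,0,0,0],[0,0,0,0,0,0,0],[0,0,0,0,0,0,0],[0,0,0,0,0,0,0],[0,0,0,0,0,0,0],[0,0,0,0,0,0,0]]'
```

```text
clock: 11.55
eef_pos: [0.5486, 0.0884, 0.0239]
ee_rot: [-3.14, -0.105, 0.003]
wrist_force: [-0.4, 0.4, -0.5]
gripper_width: 0.0685
finger_force: 0.0
clock: 12.35
eef_pos: [0.5509, 0.0882, 0.0264]
ee_rot: [3.14, 0.106, 0.003]
wrist_force: [-0.6, -0.3, 6.0]
gripper_width: 0.0392
finger_force: 61.1
```

```bash
python3 -m creep '[[0,0,0,-5,0,0,0],[0,0,0,-10,0,0,0],[0,0,0,-20,0,0,0],[0,0,0,-20,0,0,0],[0,0,0,-20,0,0,0],[0,0,0,-20,0,0,0],[0,0,0,-20,0,0,-0.077],[0,0,15,-5,0,0,0]]' && python3 -m creep '[[0,-13,30,0,0,0,0],[0,-13,33,0,0,0,0],[0,-13,33,0,0,0,0],[0,-13,33,0,0,0,0],[0,-13,33,0,0,0,0],[0,-13,33,0,0,0,0],[0,-13,33,0,0,0,0],[0,-13,33,0,0,0,0]]' && python3 -m creep '[[0,-13,33,0,0,0,0],[0,-13,33,0,0,0,0],[0,-13,33,0,0,0,0],[0,-13,18,0,0,0,0],[0,-5,8,0,0,0,0],[0,0,0,0,0,0,0],[0,0,0,0,0,0,0],[0,0,0,0,0,0,0]]';python3 - <<'E'
from bench import ctrl;from h import *;import pickle
d={}
o=ctrl.get_obs();f=ctrl.grab_frame('wrist');d['wrist']=f;d['top']=ctrl.grab_frame('top');pickle.dump((o,d),open('f4.pkl','wb'))
print(toolshift(o,(.450,-.330,.0164),.143))
P=(o['eef_pos'],o['ee_rot']);im=f['pixels'].copy()
c,s=np.cos(.143),np.sin(.143)
for x,y,z in((.020,.014,.048),(.020,-.014,.048),(.020,.014,.016),(.020,-.014,.016),(.06,0,.05),(.11,0,.05),(.110,.065,.012),(.110,-.065,.012),(-.1,.065,.012),(-.1,-.065,.012)):
    q=proj(f,(.4717+c*x-s*y,-.3271+s*x+c*y,z),P);print(q.round(),end='');cv2.circle(im,tuple(int(round(v)) for v in q),2,(255,0,255),-1)
cv2.imwrite('pics/w4.png',cv2.resize(im,(768,576)))
E
```

```text
clock: 13.15
eef_pos: [0.5532, 0.0742, 0.1482]
ee_rot: [3.133, 0.232, 0.006]
wrist_force: [0.9, 0.8, 0.1]
gripper_width: 0.039
finger_force: 60.5
clock: 13.95
eef_pos: [0.4855, -0.2018, 0.1448]
ee_rot: [-3.133, -0.224, 0.001]
wrist_force: [0.1, 0.9, -1.5]
gripper_width: 0.0394
finger_force: 60.5
clock: 14.75
eef_pos: [0.4488, -0.3306, 0.1451]
ee_rot: [-3.133, -0.229, 0.0]
wrist_force: [-1.1, -0.2, -0.6]
gripper_width: 0.0392
finger_force: 60.6
[array([  1.3,  -0.3, 128.7]), array([-0.0007,  0.0001,  0.0027])]
[241. 149.][272. 149.][243. 145.][271. 145.][257. 102.][257.  35.][187.  46.][327.  46.][201. 248.][312. 248.]
```

View pics/w4.png

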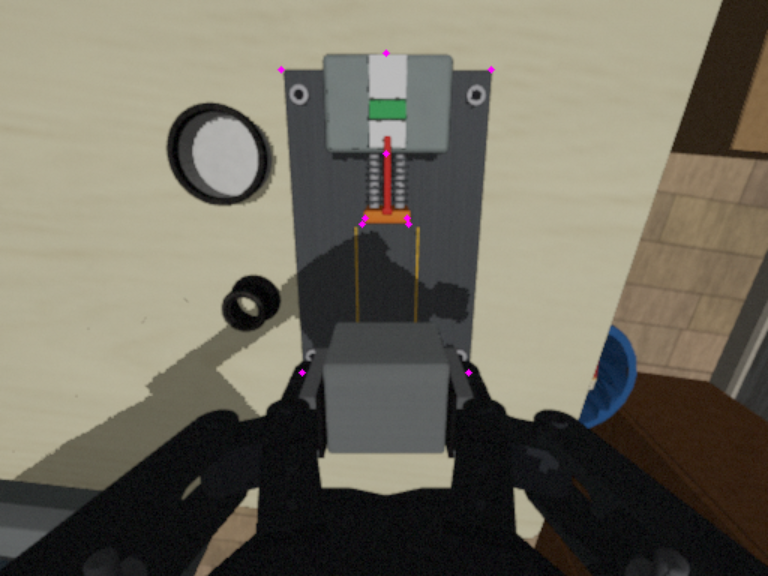

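The wrist view shows the pad at (387,216), the yellow lines at 356 and 418, and the bed edges at 284 and 491. All are centred on u≈387 in the 1.5x picture, and the block is centred at about 386.9. The jig estimate is good to about 1 mm, so I'll descend.

```bash
python3 -m creep '[[0,1,0.5,10,0,0,0],[0,0,0,17,0,0,0.003],[0,0,0,19,0,0,0],[0,0,0,19,0,0,0],[0,0,0,19,0,0,0],[0,0,0,18,0,0,0],[0,0,0,12,0,0,0],[0,0,0,7,0,0,0]]' && python3 -m creep '[[0,0,0,2,0,0,0],[0,0,0,1,0,0,0],[0,0,0,1,0,0,0],[0,0,0,1,0,0,0],[0,0,0,0,0,0,0],[0,0,0,0,0,0,0],[0,0,0,0,0,0,0],[0,0,0,0,0,0,0]]';python3 - <<'E'
from bench import ctrl;from h import *
o=ctrl.get_obs();f=ctrl.grab_frame('wrist');print(toolshift(o,(.450,-.330,.0164),.143))
cv2.imwrite('pics/w5.png',cv2.resize(f['pixels'],(768,576)))
E
```

```text
clock: 15.65
eef_pos: [0.4491, -0.3312, 0.0227]
ee_rot: [-3.132, -0.223, 0.002]
wrist_force: [-0.6, 0.3, -1.4]
gripper_width: 0.0393
finger_force: 60.6
clock: 16.45
eef_pos: [0.4495, -0.3322, 0.0194]
ee_rot: [3.134, 0.223, 0.0]
wrist_force: [-0.2, -0.1, -1.3]
gripper_width: 0.0394
finger_force: 60.6
[array([ 0.8, -2.1,  3. ]), array([ 0.0001, -0.0001, -0.0012])]
```

View pics/w5.png

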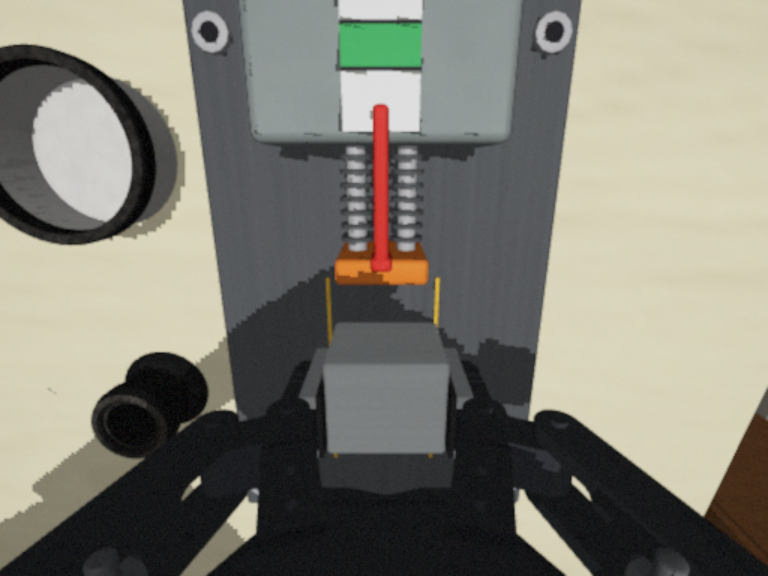

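The wrist view shows the pad centred at u≈381.5 and the yellow lines at 328 and 438, but the block at ≈386.5, so the block sits about 1.5 mm too far right. Next I'll measure the bed edges for the exact yaw and offset.

```bash
cat > m.py <<'E'
from bench import ctrl;from h import *
o=ctrl.get_obs();f=ctrl.grab_frame('wrist');im=f['pixels'];P=(o['eef_pos'],o['ee_rot'])
R=Rn.from_rotvec(o['ee_rot']);T=lambda uv,z:R.inv().apply(ray(f,uv,z,P)-o['eef_pos'])[:2]*1000
g=cv2.GaussianBlur(im,(3,3),0).astype(float).mean(2)
pts={'L':[], 'R':[]}
for v in range(5,230,4):
    for k,a,b,s in(('L',110,160,-1),('R',350,400,1)):
        d=np.diff(g[v,a:b])*s;i=d.argmax()
        if d[i]>15: pts[k].append((a+i+.5,v))
res=[]
for k in pts:
    q=np.array([T(p,.012) for p in pts[k]])
    for _ in range(6):
        c=np.polyfit(q[:,0],q[:,1],1);r=q[:,1]-np.polyval(c,q[:,0]);q=q[abs(r)<max(.6,1.5*r.std())]
    res.append(c);print(k,len(q),c.round(4),r.std().round(2))
c=np.mean(res,0);print('mid slope(dy/dx tool)',c[0].round(4),'mid y at x=0',c[1].round(2),'at 60',np.polyval(c,60).round(2),'half width',(res[1]-res[0])[1]/2)
h=cv2.cvtColor(im,cv2.COLOR_BGR2HSV);m=cv2.inRange(h,(4,150,120),(16,255,255));m[:140]=0
ys,xs=np.nonzero(m);print('pad px',xs.min(),xs.max(),ys.min(),ys.max())
a,b=T((xs.min()-.5,ys.max()-5),.048),T((xs.max()+.5,ys.max()-5),.048);print('pad top ends tool',a,b,(a+b)/2)
print('pad front top edge',T(((xs.min()+xs.max())/2,ys.max()),.048))
E
python3 m.py
```

```text
L 55 [ 3.00000e-04 -6.47053e+01] 0.16
R 54 [3.00000e-04 6.27032e+01] 0.16
mid slope(dy/dx tool) 0.0003 mid y at x=0 -1.0 at 60 -0.98 half width 63.70422816591973
pad px 223 285 161 189
pad top ends tool [ 46.21502035 -14.81730148] [46.21969525 13.07039143] [46.2173578  -0.87345503]
pad front top edge [43.90570595 -0.87948572]
```

Yaw is square (slope 0.0003) and the lateral offset is about −1 mm. The pad front is about 27 mm ahead of the block face. I'll correct the offset and seat the block on the bed.

```bash
python3 -m creep '[[0,0,-1.2,0.5,0,0,0],[0,0,0,0.5,0,0,0],[0,0,0,0.5,0,0,0],[0,0,0,0.5,0,0,0],[0,0,0,0.5,0,0,0],[0,0,0,0,0,0,0],[0,0,0,0,0,0,0],[0,0,0,0,0,0,0]]'
```

```text
clock: 17.35
eef_pos: [0.4494, -0.331, 0.0168]
ee_rot: [3.134, 0.223, 0.0]
wrist_force: [-0.6, -0.1, -1.5]
gripper_width: 0.0392
finger_force: 60.6
```

```bash
python3 -m creep '[[0,0,0,0.3,0,0,0],[0,0,0,0.3,0,0,0],[0,0,0,0.3,0,0,0],[0,0,0,0,0,0,0],[0,0,0,0,0,0,0],[0,0,0,0,0,0,0],[0,0,0,0,0,0,0],[0,0,0,0,0,0,0]]'; python3 m.py
```

```text
clock: 18.15
eef_pos: [0.4494, -0.331, 0.0164]
ee_rot: [3.134, 0.223, -0.0]
wrist_force: [-3.0, 1.9, 4.9]
gripper_width: 0.0394
finger_force: 61.4
L 54 [ 7.0000e-04 -6.3536e+01] 0.15
R 54 [3.00000e-04 6.38393e+01] 0.15
mid slope(dy/dx tool) 0.0005 mid y at x=0 0.15 at 60 0.18 half width 63.68766437275215
pad px 225 288 166 191
pad top ends tool [ 46.16443207 -13.57840901] [46.16956729 14.06471837] [46.16699968  0.24315468]
pad front top edge [43.90591318  0.24383194]
```

The block is seated (about 6 N upward) and centred to 0.2 mm. I'll slide it toward the pad.

```bash
python3 -m creep '[[0,2,0,0,0,0,0],[0,3,0,0,0,0,0],[0,4,0,0,0,0,0],[0,4,0,0,0,0,0],[0,4,0,0,0,0,0],[0,3,0,0,0,0,0],[0,2,0,0,0,0,0],[0,0,0,0,0,0,0]]'&& python3 -m creep '[[0,2,0,0,0,0,0],[0,2,0,0,0,0,0],[0,2,0,0,0,0,0],[0,1.5,0,0,0,0,0],[0,1.5,0,0,0,0,0],[0,1,0,0,0,0,0],[0,0,0,0,0,0,0],[0,0,0,0,0,0,0]]'
```

```text
clock: 19.0
eef_pos: [0.4717, -0.3284, 0.0164]
ee_rot: [3.133, 0.223, 0.001]
wrist_force: [-1.1, -1.7, 5.2]
gripper_width: 0.039
finger_force: 61.3
clock: 19.8
eef_pos: [0.4801, -0.3271, 0.0164]
ee_rot: [3.133, 0.223, -0.003]
wrist_force: [-9.1, -1.8, 9.4]
gripper_width: 0.0395
finger_force: 61.8
```

```bash
python3 -m creep '[[0,1.5,0,0,0,0,0],[0,1.5,0,0,0,0,0],[0,1.5,0,0,0,0,0],[0,1.5,0,0,0,0,0],[0,1,0,0,0,0,0],[0,1,0,0,0,0,0],[0,0,0,0,0,0,0],[0,0,0,0,0,0,0]]'; python3 m.py;python3 - <<'E'
from bench import ctrl;import cv2
cv2.imwrite('pics/w6.png',cv2.resize(ctrl.grab_frame('wrist')['pixels'],(768,576)))
E
```

```text
clock: 20.6
eef_pos: [0.4867, -0.3262, 0.0164]
ee_rot: [3.134, 0.223, -0.007]
wrist_force: [-14.7, -2.4, 12.4]
gripper_width: 0.0395
finger_force: 62.3
L 38 [ 1.90000e-03 -6.40266e+01] 0.16
R 37 [7.0000e-04 6.3406e+01] 0.16
mid slope(dy/dx tool) 0.0013 mid y at x=0 -0.31 at 60 -0.23 half width 63.71627568342553
pad px 230 285 140 238
pad top ends tool [ 23.81909981 -12.11841897] [23.83655315 13.4847526 ] [23.82782648  0.68316682]
pad front top edge [21.28588774  0.68679042]
```

View pics/w6.png

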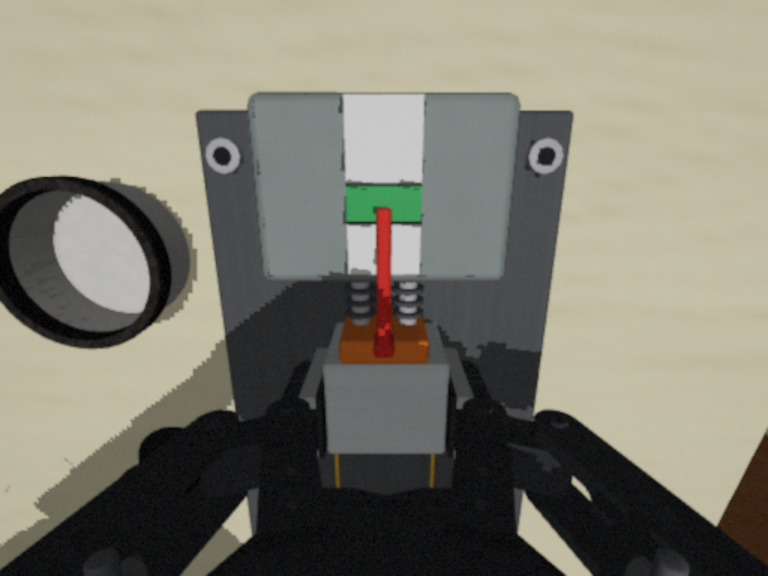

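The pointer tip is at (383,208), inside the green band (184–222), which puts the travel at about 12 mm. Another 1 mm brings it to about 10 N, and then I'll check it's steady.

```bash
python3 -m creep '[[0,0.5,0,0,0,0,0],[0,0.7,0,0,0,0,0],[0,0,0,0,0,0,0],[0,0,0,0,0,0,0],[0,0,0,0,0,0,0],[0,0,0,0,0,0,0],[0,0,0,0,0,0,0],[0,0,0,0,0,0,0]]';python3 - <<'E'
from bench import ctrl;import cv2,numpy as np
im=ctrl.grab_frame('wrist')['pixels'];t=ctrl.grab_frame('top')['pixels'][140:270,270:400]
cv2.imwrite('pics/w7.png',np.hstack([im[40:330,100:400],cv2.resize(t,(290,290),interpolation=2)]))
E
```

```text
clock: 21.5
eef_pos: [0.4876, -0.326, 0.0164]
ee_rot: [-3.134, -0.223, 0.008]
wrist_force: [-16.4, -2.2, 13.1]
gripper_width: 0.039
finger_force: 62.3
```

View pics/w7.png

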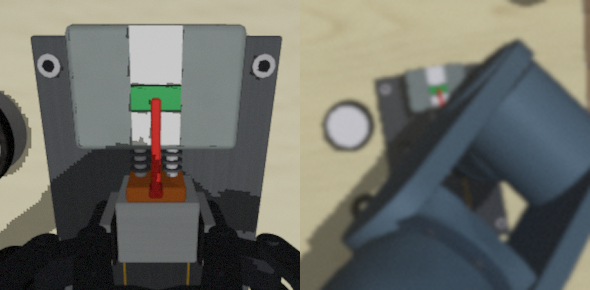

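The pointer tip (row 98) is in the middle of the green band (86–110), the block is square and gripped, and the tin is where it was.

```bash
python3 -c "
from bench import ctrl
print(ctrl.hand_in())"
```

```text
the job is handed in; nothing more can be done
None
```

The job is handed in: the drawer is open at its stop, and the bearing block stands centred and square on the jig bed, still gripped and pressed against the pad with the red pointer mid-way in the green band; I didn't touch the loupe, tin or cleaning block.

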